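Turn over the lidded filter case

TASK

Two flat filter cases lean on sloping steel easels; one already has its window side up, the other still has its lid up. Take the lid-up case by its upper edge with lid and base pinched together, turn it over so that its lid lies underneath, against the easel, and its window side looks up, and set it gently back on the middle of the same easel, leaning square against the rails as before. Never let the lid part from the base or drop the case, and leave the other case alone.

Things in the scene. Friction and masses are not known exactly. Their poses are not given: they have to be found in the camera images.
- case: White plastic tray base (110 g) of the lid-up case. With its lid on it is a flat block 99 (own x) x 89 (y) x 28 mm (z). Origin: centre of that block. Own z points from base to lid (lid face z +14, window face z -14 mm), at the start 40 degrees above level; own x then points down the slope (free upper edge at x = -49.5). A 4 mm bottom plate has the full outline; the walls are 90 x 80 mm outside.
- lid: Loose aluminium lid (60 g) of that case, just put on, no catch: 4 mm plate 99 x 89 mm with a 10 mm deep, 3 mm thick skirt over the tray's walls, 1.5 mm play a side. When fully on, its frame coincides with that of case.
- stand: Its fixed easel. Origin: centre of a seated case, either way up, 85 mm above the table; z up. Upslope is (-0.643, 0, 0.766), its upper face looks along (0.766, 0, 0.643). Two 10 mm rails (y = +-36 mm) back the case up to 15 mm upslope of its centre; their tips bend back; above that both its faces are free. A ledge 49.5 mm downslope carries its lower edge and reaches 16 mm past the upper face.
- other: The other case, equal in size and look but already turned (window up, lid against the rails), on an equal easel about 0.2 m or more to the left or right. Origin and axes as for case. Lid and base are one here. Leave it alone.

How it is judged (in metres and radians):
At the end, for the whole second after the job is handed in: The case leans on its own easel lid down: its own z axis within 11 degrees of 40 degrees below level, its centre within 15 mm of the seated position, its y axis within 10 degrees of the easel's, the lid still on (frames within 8 mm and 7 degrees), all at rest (angle between case's own z axis and vertical between 2.069 and 2.469 rad and distance between case and stand below 0.015 m and angle between the y axis of case and the y axis of stand, either way round below 0.18 rad and distance between case and lid below 0.008 m and angle between the z axis of case and the z axis of lid, either way round below 0.12 rad and linear speed of each of case, lid below 0.02 m/s); the robot touches nothing.
It fails at once if the lid parts from the base by more than 12 mm or 12 degrees (distance between case and lid above 0.012 m or angle between the z axis of case and the z axis of lid, either way round above 0.21 rad).
It fails at once if the case is dropped (it moves faster than 0.5 m/s while the fingers do not hold it) (linear speed of case above 0.5 m/s and contact force between each of case, lid and the fingers below 0.2 N).
It fails at once if the other case is moved by more than 15 mm (distance of other from where it was at the start of the episode above 0.015 m).
It also fails if it takes over 42 s, if anything falls off the work surface, if the arm or the gripper's body presses on something with over 40 N, if the wrist force passes 120 N, or if a joint passes its speed limit or range.

ROBOT

A 6-joint arm with a two-finger parallel gripper is mounted at the origin on the work surface. World frame = base frame: x ahead of the robot, y to its left, z up, the work surface at z = 0. Lengths are in mm, angles in rad, forces in N, time in s.
With the tool pointing down it reaches from about 275 to 1000 mm from the base axis. Payload 8.4 kg.
Tool frame: the origin (TCP) lies between the finger pads; the fingertips stand 8 mm ahead of it and the grasp point (between the pads) lies 11 mm behind it (tcp_to_tips is the distance from the TCP to the fingertips, in mm); z points along the fingers, y is the line along which they close (so a half turn about z gives the same grasp; the last joint's range is limited). The gripper opens to 85 mm and grips with 20 to 120 N. Pads are 22 mm wide; open, the fingers measure 114 mm over their backs; the gripper's body (76 mm by 85 mm) begins 54 mm behind the grasp point. The pads swing forward as they close: fully open they stand 13 mm farther back than shut.
Start: joints at [-1.202, 0.353, 1.633, -0, 1.155, -0.002], TCP at [226.474, -582.527, 239.281] pointing down, gripper open.
Joint ranges: [-2.63, 2.63], [-0.92, 2.1], [0.06, 2.66], [-1.3, 4.44], [0, 2.69], [-3.02, 3.02]. Speed limits (rad/s): [2.22, 2.22, 2.79, 3.14, 3.14, 3.14].

INTERFACE

Orientations are given as [roll, pitch, yaw] about the fixed x, y, z axes, in that order (R = Rz(yaw) Ry(pitch) Rx(roll)).
In Python, from rig import * gives the robot as it stands.
- The arm moves only by the tool step_arm, never from a script. Its argument "motion" is a list of rows, each an object with "claw": the finger opening in mm, from 0 to 85.4; "delta_pos": the shift along the tool's x, y, z in mm, a list of three; "turn": the turn about the tool's z in rad. In form: [{"claw": claw, "delta_pos": [dx, dy, dz], "turn": turn}, ...]. A call has 1 to 8 rows; each row shifts and turns the commanded pose from where the row before left it, along the tool's axes as they then stand; what a row does not reach is not made up. A row lasts 1/12 s, in which the tool goes at most 41.7 mm and 7.16 degrees, less where a joint would pass 70% of its speed; a pose out of reach is approached as far as the arm can. A call is refused whole if a number of a shift passes 41.7 or a number of a turn 0.125, either way. A call with a gripper value outside its range is refused whole. The fingers move at their own pace and stop on an object; "force" is the grip in N (left out, the last holds). Time passes only in rows, so rows that do not move let the fingers close. It gives the time, the measured TCP pose, the force, the opening and the grip force at its end, in the units of the state.
- sense(): the state, without advancing time (a new reading comes with each control period).
- grab_frame(name): name is "side" or "top" or "wrist"; returns a dict with "img" (400x640x3 uint8, red, green, blue), "vertical_fov" (degrees; the focal length in pixels is half the picture's height over the tangent of half this angle, whatever the lens; pixels are square), "cx", "cy" (the principal point, pixels), "D" ([k1, k2, p1, p2, k3] as OpenCV has them; the pictures are not rectified), "R" (3x3) and "t" (3): a world point X has camera coordinates R X + t. Camera axes: x right, y down, z forward; pixel columns grow to the right and rows downward; lengths in mm; the calibration is good to about 2 mm. A picture is of the moment at which its call begins. There is no depth.
- sign_off(): hands the job in; it is judged then, once.
The state is a dict: "clock": time; "qpos": joint angles; "qvel": joint speeds; "joint_efforts": joint torques, N m; "eef_pos": TCP position; "tcp_rot": TCP orientation; "contact_force": force on the tool from outside, world axes, zero at the start; "wrist_torque": the same for the moment, N m; "opening": opening from 0.0 (shut) to 1.0 (fully open); "grasp_force": force on a finger pad.
Only numpy, scipy, OpenCV 4.12 (cv2) and the standard library are available. Lean on these libraries where they do the work, as an engineer would, in place of code of your own. Each camera call takes 0.05 s, during which the arm holds its last target. There are 200 camera calls.

## Working session

There is one attempt and no reset: what is moved stays moved. The work goes in short steps, Python scripts to look and compute and a tool call to move; the robot and the scene stay as the last step left them, time stands still between calls to the robot, and variables do not carry over. Pictures are saved under pics/ and viewed, at most 10 in all, crops included, and the job is handed in when it is done.

Besides the shell and the picture viewer there is one more tool, called after "Emit:" by a JSON object that holds its "api" and its "payload", one argument or row to a line. step_arm: Moves the arm, as the interface text tells. Its arguments: {"type":"object","properties":{"motion":{"type":"array","items":{"type":"object","properties":{"claw":{"type":"number"},"delta_pos":{"type":"array","items":{"type":"number"}},"turn":{"type":"number"}}}},"force":{"type":"number"}},"required":["motion"]}

```bash
ls; mkdir -p pics; python3 - <<'E'
from rig import *
import cv2,numpy as np
s=sense(); print({k:np.round(v,3) for k,v in s.items()})
for n in ["side","top"]:
    f=grab_frame(n); cv2.imwrite(f"pics/{n}0.png",f["img"][:,:,::-1]); np.savez(f"{n}0.npz",**f)
    print(n,f["vertical_fov"],f["cx"],f["cy"],f["D"],np.round(f["R"],3).tolist(),np.round(f["t"]), np.round(-np.array(f["R"]).T@f["t"]))
E
```

```text
pics
{'clock': np.float64(0.0), 'qpos': array([-1.202,  0.354,  1.634, -0.   ,  1.155, -0.002]), 'qvel': array([ 0.001,  0.001, -0.   , -0.   , -0.   ,  0.   ]), 'joint_efforts': array([-3.0000e-03, -6.0526e+01, -3.4208e+01, -0.0000e+00,  1.0000e-02,
       -0.0000e+00]), 'eef_pos': array([ 226.288, -582.085,  238.551]), 'tcp_rot': array([-3.14 , -0.   ,  0.371]), 'contact_force': array([ 0.478,  0.277, -0.08 ]), 'wrist_torque': array([-0.05 , -0.034, -0.008]), 'grasp_force': np.float64(0.0), 'opening': np.float64(1.002)}
side 48.07849156153853 317.75108203231207 192.55708083652792 [-0.06275869  0.          0.          0.          0.        ] [[1.0, -0.015, -0.001], [-0.012, -0.736, -0.677], [0.01, 0.677, -0.736]] [-534.   88.  960.] [ 525. -594.  765.]
top 52.169772959252555 314.43180233559224 201.85896279131336 [0.0138258 0.        0.        0.        0.       ] [[-0.029, -1.0, 0.008], [-0.994, 0.028, -0.104], [0.104, -0.011, -0.995]] [  6. 571. 852.] [480.  -1. 907.]
```

View pics/side0.png

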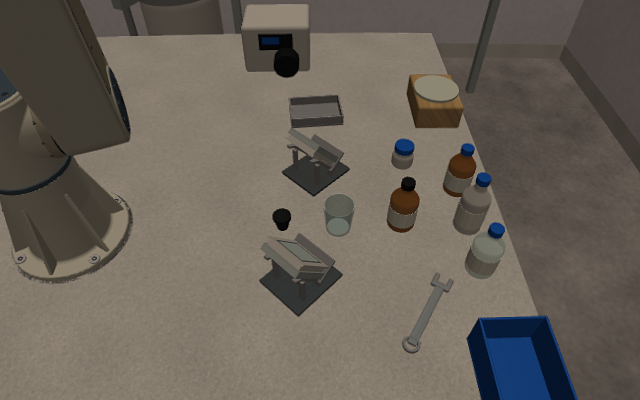

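View pics/top0.png

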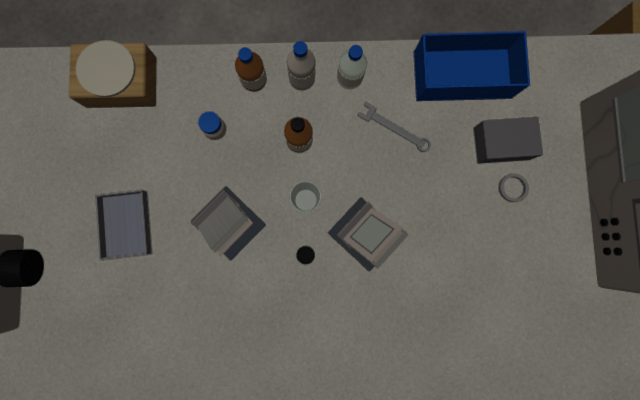

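The left case at top (225,222) has a plain lid, so it is the target (side view 315,155). The right one at (368,235) shows a window, so it is the other case. Next I'll zoom in on the target in both views.

```bash
python3 - <<'E'
import cv2,numpy as np
a=cv2.imread("pics/top0.png")[170:280,175:285]; b=cv2.imread("pics/side0.png")[115:205,265:365]
z=lambda i:cv2.convertScaleAbs(cv2.resize(i,(400,int(400*i.shape[0]/i.shape[1])),interpolation=cv2.INTER_CUBIC),alpha=1.5)
a,b=z(a),z(b); o=np.zeros((400,800,3),np.uint8); o[:,:400]=a[:400]; o[:b.shape[0],400:]=b; cv2.imwrite("pics/zoom.png",o)
E
```

```text
(no output)
```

View pics/zoom.png

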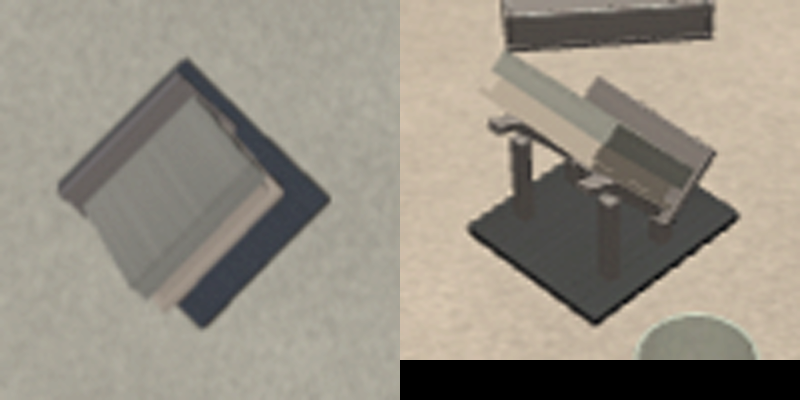

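The zoom shows the target's lid-side upper-edge corners at top zoom (270,185) and (135,290). The same corners are at side zoom (617,128) and (500,52). The ledge is at the upper left, so the upper edge faces the robot. I'll triangulate these.

```bash
cat > h.py <<'E'
import numpy as np,cv2
def ray(f,p):
    fl=200/np.tan(np.radians(float(f["vertical_fov"]))/2)
    K=np.array([[fl,0,f["cx"]],[0,fl,f["cy"]],[0,0,1]],float)
    u=cv2.undistortPoints(np.array([[p]],float),K,np.array(f["D"],float))[0,0]
    R=np.array(f["R"]); d=R.T@np.array([u[0],u[1],1]); return -R.T@np.array(f["t"]),d/np.linalg.norm(d)
def onz(f,p,z):
    c,d=ray(f,p); return c+d*(z-c[2])/d[2]
def tri(f,p,g,q):
    c1,d1=ray(f,p); c2,d2=ray(g,q)
    a=np.linalg.lstsq(np.c_[d1,-d2],c2-c1,rcond=None)[0]; x,y=c1+a[0]*d1,c2+a[1]*d2
    return (x+y)/2,np.linalg.norm(x-y)
E
python3 - <<'E'
from h import *
T=np.load("top0.npz");S=np.load("side0.npz")
t=lambda x,y:(175+(x-1.5)/3.636,170+(y-1.5)/3.636); s=lambda x,y:(265+(x-402)/4,115+(y-2)/4)
np.set_printoptions(precision=1,suppress=True)
A,B=(270,185),(135,290)
print("tri",tri(T,t(*A),S,s(617,128)),tri(T,t(*B),S,s(500,52)))
P=[onz(T,t(*p),z) for p,z in [((270,185),131.9),((135,290),131.9),((85,205),56),((190,95),56),((282,190),113.9),((155,308),113.9)]]
print(np.array(P))
pl=[onz(T,t(*p),5) for p in [(185,60),(330,200),(205,327)]]+[onz(S,s(*p),5) for p in [(470,228),(597,323),(738,215)]]
print("plate",np.array(pl))
for a,b in [(P[1],P[0]),(P[2],P[3]),(P[5],P[4]),(pl[2],pl[1]),(pl[3],pl[4])]:
    d=b-a; print(np.linalg.norm(d),np.degrees(np.arctan2(d[1],d[0]))+90)
E
```

```text
tri (array([533.1, 115.5, 137.2]), np.float64(9.485736348730487)) (array([475.3, 186. , 132.5]), np.float64(2.3030734317040293))
[[528.7 116.1 131.9]
 [476.4 186.2 131.9]
 [525.1 232.9  56. ]
 [586.6 172.8  56. ]
 [527.  112.4 113.9]
 [466.6 180.1 113.9]]
plate [[614.7 186.1   5. ]
 [526.6  99.    5. ]
 [452.6 175.1   5. ]
 [450.4 176.5   5. ]
 [526.2  97.8   5. ]
 [612.6 185.1   5. ]]
87.5209573603583 36.69120130698297
85.99366525976261 45.698821215180814
90.70514926817019 41.7604932219893
106.12657495243681 44.22181316168518
109.23303924224294 43.96484720737267
```

Emit:
{"api": "step_arm", "payload": {
  "motion": [
    {"claw": 85, "delta_pos": [26.7, -29.4, 0], "turn": 0},
    {"claw": 85, "delta_pos": [26.7, -29.4, 0], "turn": 0},
    {"claw": 85, "delta_pos": [26.7, -29.4, 0], "turn": 0},
    {"claw": 85, "delta_pos": [26.7, -29.4, 0], "turn": 0},
    {"claw": 85, "delta_pos": [26.7, -29.4, 0], "turn": 0},
    {"claw": 85, "delta_pos": [26.7, -29.4, 0], "turn": 0},
    {"claw": 85, "delta_pos": [26.7, -29.4, 0], "turn": 0},
    {"claw": 85, "delta_pos": [26.7, -29.4, 0], "turn": 0}
  ]
}}

```text
clock: 0.77
eef_pos: [340.3, -284.0, 239.1]
tcp_rot: [-3.141, 0.0, 0.37]
contact_force: [1.4, -0.3, -0.8]
opening: 0.994
grasp_force: 0.0
```

Emit:
{"api": "step_arm", "payload": {
  "motion": [
    {"claw": 85, "delta_pos": [26.7, -29.4, 0], "turn": 0},
    {"claw": 85, "delta_pos": [26.7, -29.4, 0], "turn": 0},
    {"claw": 85, "delta_pos": [26.7, -29.4, 0], "turn": 0},
    {"claw": 85, "delta_pos": [26.7, -29.4, 0], "turn": 0},
    {"claw": 85, "delta_pos": [26.7, -29.4, 0], "turn": 0},
    {"claw": 85, "delta_pos": [26.7, -29.4, 0], "turn": 0},
    {"claw": 85, "delta_pos": [26.7, -29.4, 0], "turn": 0},
    {"claw": 85, "delta_pos": [26.7, -29.4, 0], "turn": 0}
  ]
}}

```text
clock: 1.43
eef_pos: [454.3, 12.8, 239.3]
tcp_rot: [3.142, 0.0, 0.371]
contact_force: [0.3, -1.3, -0.1]
opening: 0.994
grasp_force: 0.0
```

Emit:
{"api": "step_arm", "payload": {
  "motion": [
    {"claw": 85, "delta_pos": [26.7, -29.4, 0], "turn": 0},
    {"claw": 85, "delta_pos": [26.7, -29.4, 0], "turn": 0},
    {"claw": 85, "delta_pos": [26.7, -29.4, 0], "turn": 0},
    {"claw": 85, "delta_pos": [26.7, -29.4, 0], "turn": 0},
    {"claw": 85, "delta_pos": [0, 0, 0], "turn": -0.1234},
    {"claw": 85, "delta_pos": [0, 0, 0], "turn": -0.1234},
    {"claw": 85, "delta_pos": [0, 0, 0], "turn": -0.1234},
    {"claw": 85, "delta_pos": [0, 0, 0], "turn": -0.1234}
  ]
}}

```text
clock: 2.1
eef_pos: [510.8, 159.4, 238.8]
tcp_rot: [-3.141, 0.001, 0.871]
contact_force: [-0.6, 0.8, -1.2]
opening: 0.997
grasp_force: 0.0
```

Emit:
{"api": "step_arm", "payload": {
  "motion": [
    {"claw": 85, "delta_pos": [0, 0, 0], "turn": -0.1234},
    {"claw": 85, "delta_pos": [0, 0, 0], "turn": -0.1234},
    {"claw": 85, "delta_pos": [0, 0, 0], "turn": -0.1234},
    {"claw": 85, "delta_pos": [0, 0, 0], "turn": -0.1234},
    {"claw": 85, "delta_pos": [0, 0, 0], "turn": -0.1234},
    {"claw": 85, "delta_pos": [0, 0, 0], "turn": -0.1234},
    {"claw": 85, "delta_pos": [0, 0, 0], "turn": -0.1234},
    {"claw": 85, "delta_pos": [0, 0, 0], "turn": -0.1234}
  ]
}}

```text
clock: 2.77
eef_pos: [510.8, 158.9, 238.9]
tcp_rot: [-3.141, 0.0, 1.858]
contact_force: [0.4, -0.3, -0.5]
opening: 0.997
grasp_force: 0.0
```

Emit:
{"api": "step_arm", "payload": {
  "motion": [
    {"claw": 85, "delta_pos": [0, 0, 0], "turn": -0.1234},
    {"claw": 85, "delta_pos": [0, 0, 0], "turn": -0.1234},
    {"claw": 85, "delta_pos": [0, 0, 0], "turn": -0.1234},
    {"claw": 85, "delta_pos": [0, 0, 0], "turn": -0.1234},
    {"claw": 85, "delta_pos": [0, 0, 0], "turn": 0}
  ]
}}

```text
clock: 3.18
eef_pos: [510.9, 158.9, 239.0]
tcp_rot: [-3.141, -0.0, 2.351]
contact_force: [-0.4, 0.5, 0.4]
opening: 0.995
grasp_force: 0.0
```

```bash
python3 - <<'E'
from rig import *
import cv2,numpy as np
f=grab_frame("wrist"); cv2.imwrite("pics/w1.png",f["img"][:,:,::-1]); np.savez("w1.npz",**f)
s=sense();print({k:np.round(s[k],3).tolist() for k in("clock","qpos","eef_pos","tcp_rot","contact_force","opening")})
print(f["vertical_fov"],f["D"],np.round(-np.array(f["R"]).T@f["t"]),np.round(f["R"],2).tolist())
E
```

```text
{'clock': 3.233, 'qpos': [0.299, 0.214, 1.825, 0.0, 1.103, -0.474], 'eef_pos': [510.903, 158.977, 239.038], 'tcp_rot': [-3.141, -0.0, 2.343], 'contact_force': [-0.162, -0.012, 0.993], 'opening': 0.994}
64.92970658352537 [-0.03100182  0.          0.          0.          0.        ] [464. 206. 375.] [[0.71, 0.7, -0.0], [0.68, -0.68, 0.26], [0.18, -0.19, -0.96]]
```

View pics/w1.png

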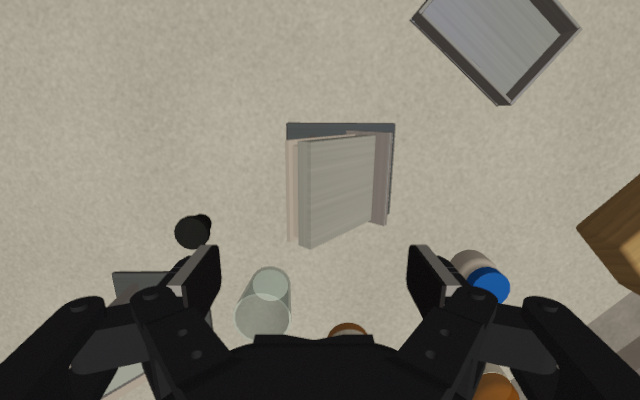

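The wrist view shows the case between the fingers. The base upper edge runs from (287,140) to (289,242), the lid face's upper edge from (309,140) to (310,246), and the ledge is at x≈375–388. Next I'll cast rays from these.

```bash
python3 - <<'E'
from h import *
W=np.load("w1.npz"); np.set_printoptions(precision=1,suppress=True)
psi=.775;u=np.array([np.cos(psi),np.sin(psi)]);v=np.array([-u[1],u[0]])
O=np.array([526.5,175.7])
for n,p,z in [("base up L",(287,140),113.9),("base up R",(289,242),113.9),("skirt",(299,247),122.9),("lidplate R",(310,246),131.9),("lidplate L",(308,140),131.9),("plateNW",(287,122),5),("plateNE",(395,123),5)]:
    q=onz(W,p,z); print(n,q,(q[:2]-O)@u,(q[:2]-O)@v)
E
```

```text
base up L [464.6 174.3 113.9] -45.187997889040076 42.261416201753036
base up R [528.1 110.  113.9] -44.79862336706121 -48.059808556402345
skirt [535.3 116.  122.9] -35.430643670585994 -48.79346497950419
lidplate R [538.7 126.4 131.9] -25.780483717731542 -43.75679239904489
lidplate L [476.  187.7 131.9] -27.624316561137384 43.92107704497098
plateNW [450.7 176.    5. ] -53.99683845470795 53.249551764428475
plateNE [539.5 262.7   5. ] 70.15067048118252 53.08492615655629
```

Emit:
{"api": "step_arm", "payload": {
  "motion": [
    {"claw": 85, "delta_pos": [0, 0, 25], "turn": 0},
    {"claw": 85, "delta_pos": [0, 0, 25], "turn": 0},
    {"claw": 85, "delta_pos": [0, 0, 25], "turn": 0},
    {"claw": 85, "delta_pos": [0, 0, 20], "turn": 0},
    {"claw": 85, "delta_pos": [0, 0, 15], "turn": 0},
    {"claw": 85, "delta_pos": [0, 0, 12], "turn": 0},
    {"claw": 85, "delta_pos": [0, 0, 10], "turn": 0},
    {"claw": 85, "delta_pos": [0, 0, 0], "turn": 0}
  ],
  "force": 25
}}

```text
clock: 3.9
eef_pos: [509.9, 158.6, 105.4]
tcp_rot: [-3.139, -0.001, 2.342]
contact_force: [-0.4, 0.4, -0.4]
opening: 0.994
grasp_force: 0.0
```

Emit:
{"api": "step_arm", "payload": {
  "motion": [
    {"claw": 75, "delta_pos": [0, 0, 0], "turn": 0},
    {"claw": 68, "delta_pos": [0, 0, 0], "turn": 0},
    {"claw": 62, "delta_pos": [0, 0, 0], "turn": 0},
    {"claw": 57, "delta_pos": [0, 0, 0], "turn": 0},
    {"claw": 53, "delta_pos": [0, 0, 0], "turn": 0},
    {"claw": 50, "delta_pos": [0, 0, 0], "turn": 0},
    {"claw": 48, "delta_pos": [0, 0, 0], "turn": 0},
    {"claw": 48, "delta_pos": [0, 0, 0], "turn": 0}
  ],
  "force": 25
}}

```text
clock: 4.57
eef_pos: [511.1, 159.0, 107.4]
tcp_rot: [3.142, 0.0, 2.345]
contact_force: [-0.8, -0.4, 0.6]
opening: 0.569
grasp_force: 0.2
```

```bash
python3 - <<'E'
from rig import *
import cv2,numpy as np
f=grab_frame("side"); a=f["img"][95:215,245:385,::-1]; g=grab_frame("wrist")["img"][:,:,::-1]
o=np.zeros((400,800,3),np.uint8); o[:343,:400]=cv2.resize(a,(400,343),interpolation=cv2.INTER_CUBIC);o[:250,400:]=cv2.resize(g,(400,250)); cv2.imwrite("pics/g1.png",cv2.convertScaleAbs(o,alpha=1.5))
s=sense();print({k:np.round(s[k],3).tolist() for k in("clock","eef_pos","contact_force","opening","grasp_force")})
E
```

```text
{'clock': 4.667, 'eef_pos': [511.075, 158.991, 107.304], 'contact_force': [-0.179, -0.89, -0.167], 'opening': 0.558, 'grasp_force': 0.203}
```

View pics/g1.png

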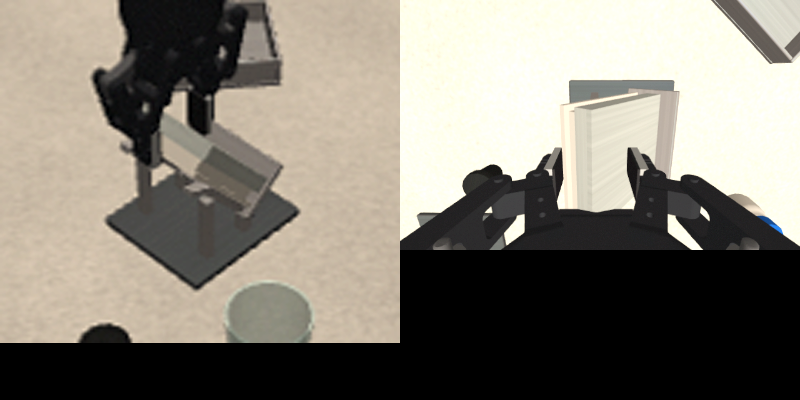

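The fingers straddle the upper edge: left finger under the base edge at (145,150), right finger over the lid at (195,110). Next I'll tip the case upright about the ledge.

Emit:
{"api": "step_arm", "payload": {
  "motion": [
    {"claw": 48, "delta_pos": [0, 2, -0.5], "turn": 0},
    {"claw": 48, "delta_pos": [0, 2, -0.5], "turn": 0},
    {"claw": 48, "delta_pos": [0, 2, -0.5], "turn": 0},
    {"claw": 47, "delta_pos": [0, 2, -0.5], "turn": 0},
    {"claw": 47, "delta_pos": [0, 2, -0.5], "turn": 0},
    {"claw": 47, "delta_pos": [0, 2, -0.5], "turn": 0},
    {"claw": 46, "delta_pos": [0, 2, -0.5], "turn": 0},
    {"claw": 46, "delta_pos": [0, 2, -0.5], "turn": 0}
  ]
}}

```text
clock: 5.33
eef_pos: [516.0, 164.8, 110.8]
tcp_rot: [-3.124, -0.003, 2.348]
contact_force: [-24.9, -33.5, 34.7]
opening: 0.54
grasp_force: 21.0
```

Emit:
{"api": "step_arm", "payload": {
  "motion": [
    {"claw": 45, "delta_pos": [0, 2, -0.6], "turn": 0},
    {"claw": 45, "delta_pos": [0, 2, -0.6], "turn": 0},
    {"claw": 44, "delta_pos": [0, 2, -0.6], "turn": 0},
    {"claw": 44, "delta_pos": [0, 2, -0.6], "turn": 0},
    {"claw": 43, "delta_pos": [0, 2, -0.6], "turn": 0},
    {"claw": 42, "delta_pos": [0, 2, -0.6], "turn": 0},
    {"claw": 41, "delta_pos": [0, 2, -0.6], "turn": 0},
    {"claw": 40, "delta_pos": [0, 2, -0.6], "turn": 0}
  ]
}}

```text
clock: 6.0
eef_pos: [534.2, 181.1, 116.6]
tcp_rot: [3.141, 0.0, 2.344]
contact_force: [-0.1, -0.3, 0.5]
opening: 0.47
grasp_force: 0.4
```

```bash
cat > look.py <<'E'
from rig import *
import cv2,numpy as np,sys
f=grab_frame("side"); a=f["img"][95:215,245:385,::-1]; g=grab_frame("wrist")["img"][:,:,::-1]
o=np.zeros((400,800,3),np.uint8); o[:343,:400]=cv2.resize(a,(400,343),interpolation=cv2.INTER_CUBIC);o[:250,400:]=cv2.resize(g,(400,250)); cv2.imwrite(f"pics/{sys.argv[1]}.png",cv2.convertScaleAbs(o,alpha=1.5))
s=sense();print({k:np.round(s[k],3).tolist() for k in("clock","qpos","eef_pos","contact_force","opening","grasp_force")})
E
python3 look.py g2
```

```text
{'clock': 6.1, 'qpos': [0.325, 0.408, 1.866, 0.0, 0.865, -0.45], 'eef_pos': [534.956, 181.983, 116.418], 'contact_force': [-1.154, -0.61, 0.384], 'opening': 0.467, 'grasp_force': 0.387}
```

View pics/g2.png

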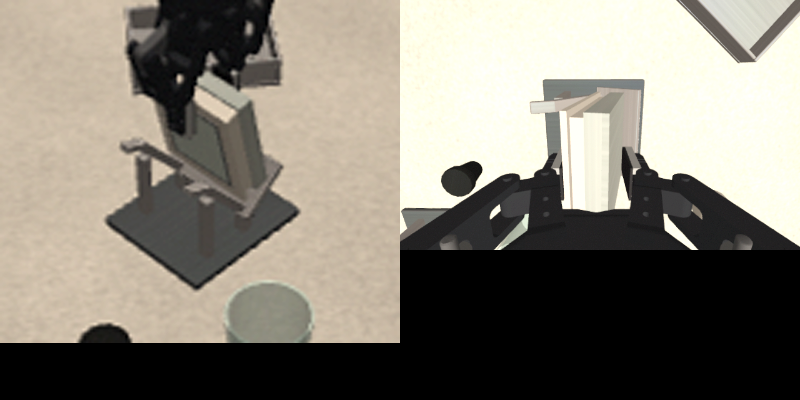

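Tilt is now about 15–20°, the lid is on, and the lower edge is on the ledge at side crop (245,190). I'll continue.

Emit:
{"api": "step_arm", "payload": {
  "motion": [
    {"claw": 39, "delta_pos": [0, 1.5, -0.5], "turn": 0},
    {"claw": 39, "delta_pos": [0, 1.5, -0.5], "turn": 0},
    {"claw": 38, "delta_pos": [0, 1.5, -0.5], "turn": 0},
    {"claw": 38, "delta_pos": [0, 1.5, -0.5], "turn": 0},
    {"claw": 37, "delta_pos": [0, 1.5, -0.5], "turn": 0},
    {"claw": 36, "delta_pos": [0, 1.5, -0.5], "turn": 0},
    {"claw": 35, "delta_pos": [0, 1.5, -0.5], "turn": 0},
    {"claw": 34, "delta_pos": [0, 0, 0], "turn": 0}
  ]
}}

```text
clock: 6.77
eef_pos: [541.9, 189.0, 119.7]
tcp_rot: [3.141, 0.0, 2.345]
contact_force: [-0.9, -0.3, -0.5]
opening: 0.402
grasp_force: 0.2
```

Emit:
{"api": "step_arm", "payload": {
  "motion": [
    {"claw": 33, "delta_pos": [0, 0, 0], "turn": 0},
    {"claw": 32, "delta_pos": [0, 0, 0], "turn": 0},
    {"claw": 31, "delta_pos": [0, 0, 0], "turn": 0},
    {"claw": 30, "delta_pos": [0, 0, 0], "turn": 0},
    {"claw": 28, "delta_pos": [0, 0, 0], "turn": 0},
    {"claw": 24, "delta_pos": [0, 0, 0], "turn": 0},
    {"claw": 24, "delta_pos": [0, 0, 0], "turn": 0},
    {"claw": 24, "delta_pos": [0, 0, 0], "turn": 0}
  ]
}}

```text
clock: 7.43
eef_pos: [541.4, 188.7, 119.6]
tcp_rot: [-3.141, -0.0, 2.345]
contact_force: [-1.2, -0.7, 1.4]
opening: 0.326
grasp_force: 25.2
```

```bash
python3 look.py g3
```

```text
{'clock': 7.533, 'qpos': [0.333, 0.415, 1.845, -0.0, 0.882, -0.442], 'eef_pos': [541.44, 188.648, 119.63], 'contact_force': [-0.73, -1.039, 1.906], 'opening': 0.325, 'grasp_force': 25.204}
```

View pics/g3.png

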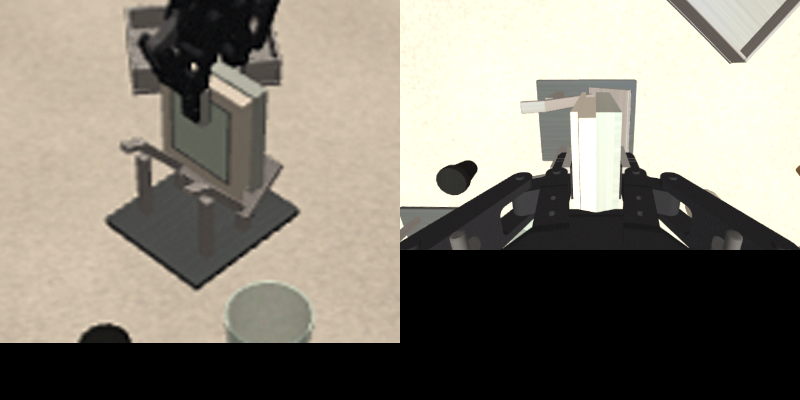

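The case is upright and pinched at 28 mm, at 25 N. I'll raise the grip force, lift, and make the half turn.

Emit:
{"api": "step_arm", "payload": {
  "motion": [
    {"claw": 20, "delta_pos": [0, 0, 0], "turn": 0},
    {"claw": 20, "delta_pos": [0, 0, 0], "turn": 0},
    {"claw": 20, "delta_pos": [0, 0, -4], "turn": 0},
    {"claw": 20, "delta_pos": [0, 0, -8], "turn": 0},
    {"claw": 20, "delta_pos": [0, 0, -12], "turn": 0},
    {"claw": 20, "delta_pos": [0, 0, -12], "turn": 0},
    {"claw": 20, "delta_pos": [0, 0, -10], "turn": 0},
    {"claw": 20, "delta_pos": [0, 0, -4], "turn": 0}
  ],
  "force": 60
}}

```text
clock: 8.2
eef_pos: [542.6, 189.2, 172.2]
tcp_rot: [3.139, 0.001, 2.345]
contact_force: [0.5, 0.5, -1.3]
opening: 0.324
grasp_force: 59.1
```

Emit:
{"api": "step_arm", "payload": {
  "motion": [
    {"claw": 20, "delta_pos": [0, 0, 0], "turn": 0.04},
    {"claw": 20, "delta_pos": [0, 0, 0], "turn": 0.08},
    {"claw": 20, "delta_pos": [0, 0, 0], "turn": 0.12},
    {"claw": 20, "delta_pos": [0, 0, 0], "turn": 0.12},
    {"claw": 20, "delta_pos": [0, 0, 0], "turn": 0.12},
    {"claw": 20, "delta_pos": [0, 0, 0], "turn": 0.12},
    {"claw": 20, "delta_pos": [0, 0, 0], "turn": 0.12},
    {"claw": 20, "delta_pos": [0, 0, 0], "turn": 0.12}
  ]
}}

```text
clock: 8.87
eef_pos: [541.5, 188.8, 170.0]
tcp_rot: [3.141, -0.0, 1.499]
contact_force: [-0.3, -0.4, -2.6]
opening: 0.321
grasp_force: 59.1
```

Emit:
{"api": "step_arm", "payload": {
  "motion": [
    {"claw": 20, "delta_pos": [0, 0, 0], "turn": 0.12},
    {"claw": 20, "delta_pos": [0, 0, 0], "turn": 0.12},
    {"claw": 20, "delta_pos": [0, 0, 0], "turn": 0.12},
    {"claw": 20, "delta_pos": [0, 0, 0], "turn": 0.12},
    {"claw": 20, "delta_pos": [0, 0, 0], "turn": 0.12},
    {"claw": 20, "delta_pos": [0, 0, 0], "turn": 0.12},
    {"claw": 20, "delta_pos": [0, 0, 0], "turn": 0.12},
    {"claw": 20, "delta_pos": [0, 0, 0], "turn": 0.12}
  ]
}}

```text
clock: 9.53
eef_pos: [541.6, 188.8, 170.0]
tcp_rot: [3.142, -0.0, 0.539]
contact_force: [-0.2, 0.4, -2.0]
opening: 0.317
grasp_force: 59.1
```

Emit:
{"api": "step_arm", "payload": {
  "motion": [
    {"claw": 20, "delta_pos": [0, 0, 0], "turn": 0.12},
    {"claw": 20, "delta_pos": [0, 0, 0], "turn": 0.12},
    {"claw": 20, "delta_pos": [0, 0, 0], "turn": 0.12},
    {"claw": 20, "delta_pos": [0, 0, 0], "turn": 0.12},
    {"claw": 20, "delta_pos": [0, 0, 0], "turn": 0.12},
    {"claw": 20, "delta_pos": [0, 0, 0], "turn": 0.12},
    {"claw": 20, "delta_pos": [0, 0, 0], "turn": 0.12},
    {"claw": 20, "delta_pos": [0, 0, 0], "turn": 0.12}
  ]
}}

```text
clock: 10.2
eef_pos: [541.6, 188.7, 170.0]
tcp_rot: [-3.141, -0.0, -0.421]
contact_force: [-0.2, 0.2, -2.3]
opening: 0.319
grasp_force: 59.3
```

Emit:
{"api": "step_arm", "payload": {
  "motion": [
    {"claw": 20, "delta_pos": [0, 0, 0], "turn": 0.12},
    {"claw": 20, "delta_pos": [0, 0, 0], "turn": 0.12},
    {"claw": 20, "delta_pos": [0, 0, 0], "turn": 0.08},
    {"claw": 20, "delta_pos": [0, 0, 0], "turn": 0.06},
    {"claw": 20, "delta_pos": [0, 0, 0], "turn": 0},
    {"claw": 20, "delta_pos": [0, 0, 0], "turn": 0}
  ]
}}

```text
clock: 10.7
eef_pos: [541.5, 188.8, 169.9]
tcp_rot: [-3.141, -0.0, -0.793]
contact_force: [-0.0, -1.2, -2.2]
opening: 0.318
grasp_force: 59.3
```

```bash
python3 look.py g4
```

```text
{'clock': 10.8, 'qpos': [0.333, 0.35, 1.81, -0.0, 0.982, 2.696], 'eef_pos': [541.544, 188.726, 169.786], 'contact_force': [0.093, 0.312, -2.248], 'opening': 0.317, 'grasp_force': 59.262}
```

View pics/g4.png

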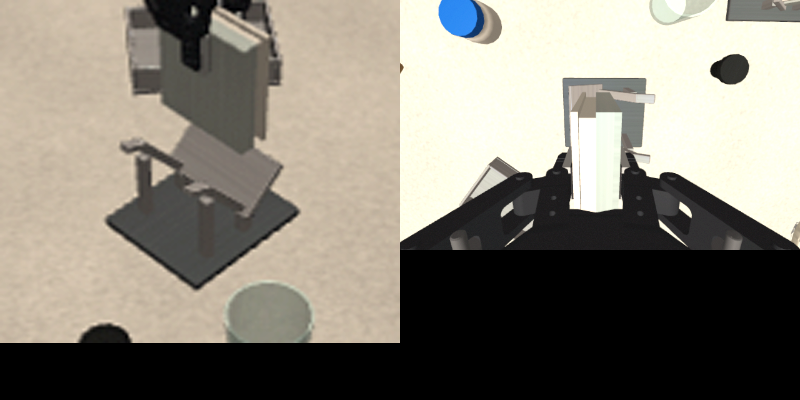

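The side view shows the plain lid now facing the robot and the case upright (160–265, 15–150). The wrist view shows it square over the easel. I'll move 4 mm out along the ledge and lower it.

Emit:
{"api": "step_arm", "payload": {
  "motion": [
    {"claw": 20, "delta_pos": [0, -2, 5], "turn": 0},
    {"claw": 20, "delta_pos": [0, -2, 9], "turn": 0},
    {"claw": 20, "delta_pos": [0, 0, 10], "turn": 0},
    {"claw": 20, "delta_pos": [0, 0, 9], "turn": 0},
    {"claw": 20, "delta_pos": [0, 0, 6], "turn": 0},
    {"claw": 20, "delta_pos": [0, 0, 3], "turn": 0},
    {"claw": 20, "delta_pos": [0, 0, 1], "turn": 0},
    {"claw": 20, "delta_pos": [0, 0, 0], "turn": 0}
  ]
}}

```text
clock: 11.47
eef_pos: [544.3, 191.5, 126.2]
tcp_rot: [3.141, 0.0, -0.795]
contact_force: [-0.3, 0.2, -0.8]
opening: 0.321
grasp_force: 59.3
```

Emit:
{"api": "step_arm", "payload": {
  "motion": [
    {"claw": 20, "delta_pos": [0, 0, 0.5], "turn": 0},
    {"claw": 20, "delta_pos": [0, 0, 0.5], "turn": 0},
    {"claw": 20, "delta_pos": [0, 0, 0.5], "turn": 0}
  ]
}}

```text
clock: 11.72
eef_pos: [544.6, 191.6, 125.5]
tcp_rot: [-3.141, -0.0, -0.795]
contact_force: [-0.3, -0.3, -1.6]
opening: 0.32
grasp_force: 59.3
```

Emit:
{"api": "step_arm", "payload": {
  "motion": [
    {"claw": 20, "delta_pos": [0, 0, 0.6], "turn": 0},
    {"claw": 20, "delta_pos": [0, 0, 0.6], "turn": 0},
    {"claw": 20, "delta_pos": [0, 0, 0], "turn": 0}
  ]
}}

```text
clock: 11.97
eef_pos: [544.5, 191.6, 124.2]
tcp_rot: [-3.141, -0.0, -0.795]
contact_force: [-0.6, -0.5, 1.2]
opening: 0.32
grasp_force: 59.7
```

Emit:
{"api": "step_arm", "payload": {
  "motion": [
    {"claw": 20, "delta_pos": [0, 0, 0.6], "turn": 0},
    {"claw": 20, "delta_pos": [0, 0, 0.6], "turn": 0},
    {"claw": 20, "delta_pos": [0, 0, 0], "turn": 0}
  ]
}}

```text
clock: 12.22
eef_pos: [544.7, 191.6, 124.1]
tcp_rot: [-3.141, -0.0, -0.795]
contact_force: [-3.0, -1.3, 12.9]
opening: 0.322
grasp_force: 61.2
```

Contact is at about z 124. I'll ease off, open slowly, and let it lean back onto the rear finger.

Emit:
{"api": "step_arm", "payload": {
  "motion": [
    {"claw": 20, "delta_pos": [0, 0, -0.8], "turn": 0},
    {"claw": 27, "delta_pos": [0, 0, 0], "turn": 0},
    {"claw": 30, "delta_pos": [0, 0, 0], "turn": 0},
    {"claw": 32, "delta_pos": [0, 0, 0], "turn": 0},
    {"claw": 34, "delta_pos": [0, 0, 0], "turn": 0},
    {"claw": 36, "delta_pos": [0, 0, 0], "turn": 0},
    {"claw": 38, "delta_pos": [0, 0, 0], "turn": 0},
    {"claw": 40, "delta_pos": [0, 0, 0], "turn": 0}
  ],
  "force": 20
}}

```text
clock: 12.88
eef_pos: [544.3, 191.5, 123.3]
tcp_rot: [3.141, 0.0, -0.795]
contact_force: [0.3, 0.2, 0.6]
opening: 0.469
grasp_force: 0.1
```

Emit:
{"api": "step_arm", "payload": {
  "motion": [
    {"claw": 42, "delta_pos": [0, 0, 0], "turn": 0},
    {"claw": 44, "delta_pos": [0, 0, 0], "turn": 0},
    {"claw": 46, "delta_pos": [0, 0, 0], "turn": 0},
    {"claw": 48, "delta_pos": [0, 0, 0], "turn": 0},
    {"claw": 50, "delta_pos": [0, 0, 0], "turn": 0},
    {"claw": 52, "delta_pos": [0, 0, 0], "turn": 0},
    {"claw": 52, "delta_pos": [0, 0, 0], "turn": 0}
  ]
}}

```text
clock: 13.47
eef_pos: [544.4, 191.6, 123.5]
tcp_rot: [-3.142, -0.0, -0.795]
contact_force: [-0.7, -0.5, -1.0]
opening: 0.607
grasp_force: 0.0
```

```bash
python3 look.py g5
```

```text
{'clock': 13.567, 'qpos': [0.336, 0.415, 1.834, 0.0, 0.892, 2.701], 'eef_pos': [544.353, 191.542, 123.504], 'contact_force': [-0.724, 0.039, 0.468], 'opening': 0.608, 'grasp_force': 0.027}
```

View pics/g5.png

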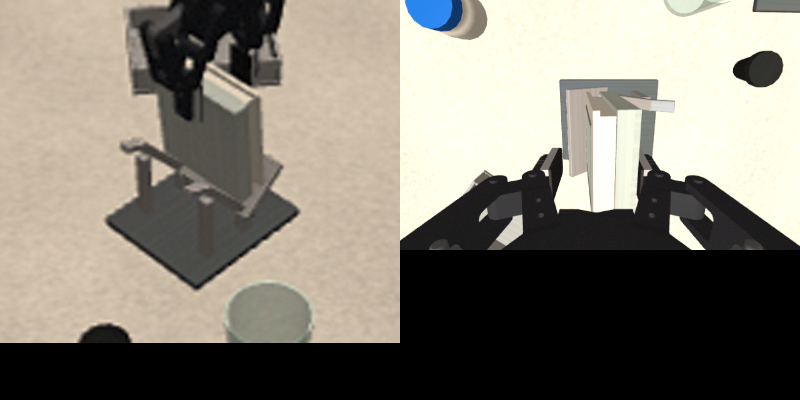

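The case leans about 8° towards the rails against the rear finger, with its lower edge on the ledge at (245,195). I'll continue letting it down, with the tool's +y pointing upslope.

Emit:
{"api": "step_arm", "payload": {
  "motion": [
    {"claw": 52, "delta_pos": [0, 1.5, 0.4], "turn": 0},
    {"claw": 52, "delta_pos": [0, 1.5, 0.4], "turn": 0},
    {"claw": 52, "delta_pos": [0, 1.5, 0.4], "turn": 0},
    {"claw": 52, "delta_pos": [0, 1.5, 0.4], "turn": 0},
    {"claw": 52, "delta_pos": [0, 1.5, 0.4], "turn": 0},
    {"claw": 52, "delta_pos": [0, 1.5, 0.4], "turn": 0},
    {"claw": 52, "delta_pos": [0, 1.5, 0.4], "turn": 0},
    {"claw": 52, "delta_pos": [0, 1.5, 0.4], "turn": 0}
  ]
}}

```text
clock: 14.23
eef_pos: [535.7, 183.0, 120.2]
tcp_rot: [3.142, 0.0, -0.795]
contact_force: [-0.5, -0.0, -0.2]
opening: 0.607
grasp_force: 0.0
```

Emit:
{"api": "step_arm", "payload": {
  "motion": [
    {"claw": 52, "delta_pos": [0, 1.5, 0.7], "turn": 0},
    {"claw": 52, "delta_pos": [0, 1.5, 0.7], "turn": 0},
    {"claw": 52, "delta_pos": [0, 1.5, 0.7], "turn": 0},
    {"claw": 52, "delta_pos": [0, 1.5, 0.7], "turn": 0},
    {"claw": 52, "delta_pos": [0, 1.5, 0.7], "turn": 0},
    {"claw": 52, "delta_pos": [0, 1.5, 0.7], "turn": 0},
    {"claw": 52, "delta_pos": [0, 1.5, 0.7], "turn": 0},
    {"claw": 52, "delta_pos": [0, 1.5, 0.7], "turn": 0}
  ]
}}

```text
clock: 14.9
eef_pos: [527.1, 174.6, 114.6]
tcp_rot: [3.142, 0.0, -0.795]
contact_force: [-0.1, 0.3, -0.2]
opening: 0.609
grasp_force: 0.0
```

Emit:
{"api": "step_arm", "payload": {
  "motion": [
    {"claw": 52, "delta_pos": [0, 1.5, 1], "turn": 0},
    {"claw": 52, "delta_pos": [0, 1.5, 1], "turn": 0},
    {"claw": 52, "delta_pos": [0, 1.5, 1], "turn": 0},
    {"claw": 52, "delta_pos": [0, 1.5, 1], "turn": 0},
    {"claw": 52, "delta_pos": [0, 1.5, 1], "turn": 0},
    {"claw": 52, "delta_pos": [0, 1.5, 1], "turn": 0},
    {"claw": 52, "delta_pos": [0, 1.5, 0.7], "turn": 0},
    {"claw": 52, "delta_pos": [0, 1.5, 0.7], "turn": 0}
  ]
}}

```text
clock: 15.57
eef_pos: [518.5, 166.2, 107.2]
tcp_rot: [3.141, 0.0, -0.795]
contact_force: [-0.7, -0.0, -0.8]
opening: 0.609
grasp_force: 0.1
```

Emit:
{"api": "step_arm", "payload": {
  "motion": [
    {"claw": 52, "delta_pos": [0, 1.3, 0], "turn": 0},
    {"claw": 52, "delta_pos": [0, 1.3, 0], "turn": 0},
    {"claw": 52, "delta_pos": [0, 1.3, 0], "turn": 0},
    {"claw": 52, "delta_pos": [0, 1.3, 0], "turn": 0},
    {"claw": 52, "delta_pos": [0, 1.3, 0], "turn": 0},
    {"claw": 52, "delta_pos": [0, 1.3, 0], "turn": 0}
  ]
}}

```text
clock: 16.07
eef_pos: [513.0, 160.8, 107.3]
tcp_rot: [-3.142, -0.0, -0.795]
contact_force: [0.0, 0.1, -0.6]
opening: 0.608
grasp_force: 0.2
```

```bash
python3 look.py g6
```

```text
{'clock': 16.167, 'qpos': [0.301, 0.386, 1.93, -0.0, 0.826, 2.667], 'eef_pos': [512.84, 160.647, 107.261], 'contact_force': [-0.683, 0.008, 0.527], 'opening': 0.611, 'grasp_force': 0.555}
```

View pics/g6.png

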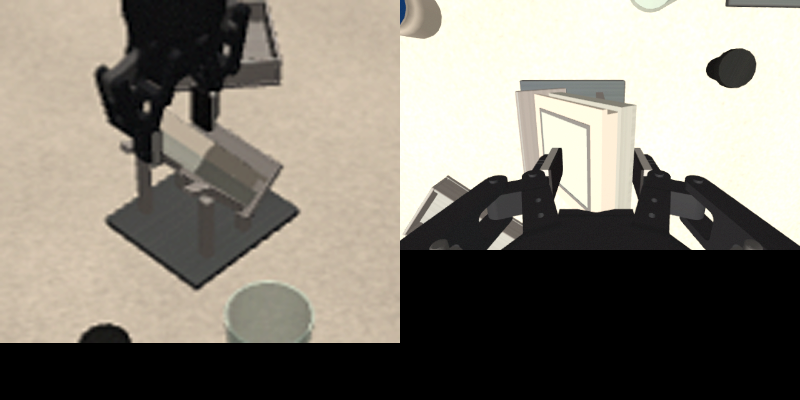

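The window side is up and the case looks like it did when seated at the start. The rear finger is barely touching. I'll ease it back slowly, open, and lift clear.

Emit:
{"api": "step_arm", "payload": {
  "motion": [
    {"claw": 53, "delta_pos": [0, 0.5, 0], "turn": 0},
    {"claw": 55, "delta_pos": [0, 0.5, 0], "turn": 0},
    {"claw": 57, "delta_pos": [0, 0.5, 0], "turn": 0},
    {"claw": 60, "delta_pos": [0, 0.5, 0], "turn": 0},
    {"claw": 64, "delta_pos": [0, 0, 0], "turn": 0},
    {"claw": 70, "delta_pos": [0, 0, 0], "turn": 0},
    {"claw": 78, "delta_pos": [0, 0, 0], "turn": 0},
    {"claw": 85, "delta_pos": [0, 0, 0], "turn": 0}
  ]
}}

```text
clock: 16.83
eef_pos: [511.7, 159.5, 107.3]
tcp_rot: [-3.142, -0.0, -0.795]
contact_force: [0.0, -0.3, -0.2]
opening: 0.996
grasp_force: 0.0
```

Emit:
{"api": "step_arm", "payload": {
  "motion": [
    {"claw": 85, "delta_pos": [0, 0, 0], "turn": 0},
    {"claw": 85, "delta_pos": [0, 0, -4], "turn": 0},
    {"claw": 85, "delta_pos": [0, 0, -10], "turn": 0},
    {"claw": 85, "delta_pos": [0, 0, -20], "turn": 0},
    {"claw": 85, "delta_pos": [0, 0, -30], "turn": 0},
    {"claw": 85, "delta_pos": [0, 0, -30], "turn": 0},
    {"claw": 85, "delta_pos": [0, 0, -30], "turn": 0},
    {"claw": 85, "delta_pos": [0, 0, -10], "turn": 0}
  ]
}}

```text
clock: 17.5
eef_pos: [513.6, 160.0, 246.7]
tcp_rot: [-3.136, -0.003, -0.795]
contact_force: [1.7, 0.2, 2.0]
opening: 0.994
grasp_force: 0.0
```

Emit:
{"api": "step_arm", "payload": {
  "motion": [
    {"claw": 85, "delta_pos": [0, 38, -10], "turn": 0},
    {"claw": 85, "delta_pos": [0, 38, 0], "turn": 0},
    {"claw": 85, "delta_pos": [0, 38, 0], "turn": 0},
    {"claw": 85, "delta_pos": [0, 38, 0], "turn": 0},
    {"claw": 85, "delta_pos": [0, 0, 0], "turn": 0}
  ]
}}

```text
clock: 17.92
eef_pos: [397.9, 50.0, 250.9]
tcp_rot: [3.138, 0.001, -0.796]
contact_force: [0.5, 1.7, -0.1]
opening: 0.995
grasp_force: 0.0
```

```bash
python3 - <<'E'
from rig import *
import cv2,numpy as np
fs={}
for n in ("top","side"):
    f=grab_frame(n); np.savez(n+"1.npz",**f); fs[n]=f["img"]
a=fs["top"][170:280,175:285,::-1]; b=fs["side"][115:205,265:365,::-1]
z=lambda i:cv2.convertScaleAbs(cv2.resize(i,(400,int(400*i.shape[0]/i.shape[1])),interpolation=cv2.INTER_CUBIC),alpha=1.5)
a,b=z(a),z(b); o=np.zeros((400,800,3),np.uint8); o[:,:400]=a[:400]; o[:b.shape[0],400:]=b; cv2.imwrite("pics/fin.png",o)
o0=np.load("side0.npz")["img"].astype(int);t0=np.load("top0.npz")["img"].astype(int)
# silhouette change: saturation-free light-object mask vs. start
for n,i0,i1,r in [("top",t0,fs["top"],(170,280,175,285)),("side",o0,fs["side"],(115,205,265,365)),("other side",o0,fs["side"],(225,320,250,350))]:
    d=np.abs(i0-i1.astype(int)).max(2)[r[0]:r[1],r[2]:r[3]]>25; ys,xs=np.nonzero(d); print(n,d.sum(),(xs.min(),xs.max(),ys.min(),ys.max()) if d.any() else 0)
s=sense();print({k:np.round(s[k],3).tolist() for k in("clock","eef_pos","contact_force")})
E
```

```text
top 476 (np.int64(29), np.int64(94), np.int64(30), np.int64(109))
side 165 (np.int64(21), np.int64(71), np.int64(13), np.int64(50))
other side 0 0
{'clock': 18.017, 'eef_pos': [402.555, 52.29, 251.939], 'contact_force': [0.622, 0.402, -0.521]}
```

```bash
python3 - <<'E'
from h import *
np.set_printoptions(precision=1,suppress=True)
T=np.load("top1.npz"); O=np.array([524.5,172.8])
u=np.array([np.cos(.775),np.sin(.775)]);v=np.array([-u[1],u[0]])
S=cv2.resize(T["img"],None,fx=4,fy=4,interpolation=cv2.INTER_CUBIC); g=cv2.GaussianBlur(cv2.cvtColor(S,cv2.COLOR_RGB2GRAY),(5,5),0)
for name,(x0,x1,y0,y1) in {"case":(185,275,180,270),"other":(325,415,190,280)}.items():
    e=cv2.dilate(cv2.Canny(g[4*y0:4*y1,4*x0:4*x1],15,45),None)
    cs,_=cv2.findContours(e,cv2.RETR_LIST,cv2.CHAIN_APPROX_SIMPLE)
    for c in cs:
        r=cv2.minAreaRect(c); w=sorted(r[1])
        if w[0]>60 and w[1]<240 and cv2.contourArea(c)>.8*w[0]*w[1]:
            p=cv2.boxPoints(r)/4+[x0,y0]-.375; q=onz(T,p.mean(0),94)
            # cast box corners on the seated face plane (normal n through face centre)
            n=np.r_[.766*u,.643]; P0=np.r_[O+10.7*u,94] if name=="case" else None
            if P0 is None: print(name,w,r[2],p.mean(0),q); continue
            C=[]
            for k in p:
                c0,d=ray(T,k); X=c0+d*((P0-c0)@n)/(d@n)-P0
                C.append([X@np.r_[.643*u,-.766],X[:2]@v])
            print(name,w,r[2],p.mean(0),np.array(C),"mean",np.mean(C,0))
E
```

```text
case [62.22539520263672, 128.6934356689453] 45.0 [219.1 221.1] [[ 32.6  35.9]
 [ 32.3 -29.2]
 [-31.8 -32.6]
 [-31.1  28.5]] mean [0.5 0.7]
case [81.31727600097656, 151.3208465576172] 45.0 [218.9 221.2] [[ 43.5  43.2]
 [ 43.3 -34. ]
 [-40.7 -38.1]
 [-39.9  33.2]] mean [1.6 1.1]
other [97.11397552490234, 126.82966613769531] 42.336997985839844 [371.5 232.6] [ 500.1 -121.1   94. ]
other [103.8160171508789, 133.89309692382812] 42.336997985839844 [371.5 232.6] [ 500.  -121.2   94. ]
other [110.35685729980469, 142.00399780273438] 42.45519256591797 [371.6 232.7] [ 500.  -121.3   94. ]
other [117.28582000732422, 148.28277587890625] 42.336997985839844 [371.5 232.7] [ 500.  -121.2   94. ]
```

```bash
python3 -c "
from rig import *
print(sign_off())"
```

```text
the job is handed in; nothing more can be done
None
```

I turned the lid-up case over and set it back on its easel, window side up and about 2 mm from centred by the top camera. I then moved the gripper clear and handed the job in at about 18 s; I have not seen the verdict, the final lean angle and lid fit weren't measured directly, and the side view showed no change at the other case.

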